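Clear the load-cell bases and fit their mounting plates

TASK

Put the isolator toggle over to off (red side), and keep it off while you lift the yellow canisters off the three metal bases by their handles and stand them upright on the blue mat, and while you fit each of the two pinned bases with the plate whose holes drop over its pins, seated flat and fully down. The third plate fits neither base and must end lying on the bench or its mat. When all that is done put the toggle back to on (green side); keep canisters upright throughout and do not disturb the bottle, cup and tray.

Things in the scene. Friction and masses are not known exactly. Their poses are not given: they have to be found in the camera images.
- canister1: Yellow cylindrical canister with steel bands, 60 mm diameter, 62 mm high, 0.3 to 0.5 kg, with a rigid handle over it: a black grip bar 16 mm thick (x) by 59 mm long (y) by 14 mm high, centred 106 mm above the underside, on two flat steel uprights at y = +-27 mm; 37 mm of free space between lid and bar. Origin: centre of the underside; z up, y along the bar. Starts standing in the middle of a base. Two or three canisters are present; an absent one reads None.
- canister2: Second canister, same as canister1.
- canister3: Third canister, same as canister1.
- base_inline: Fixed dark steel base block, 90 mm (x) by 118 mm (y) by 30 mm high, with two bright upright dowel pins of 10 mm diameter, 15 mm tall with tapered tips, at (0, +40) and (0, -40) mm. Origin: centre of its underside; its top is 30 mm up.
- base_diagonal: Like base_inline but its two pins stand diagonally, at (+27, +38) and (-27, -38) mm (x, y).
- base_plain: Like base_inline but without pins: it only carries a canister and is left empty.
- plate_inline: Loose steel plate 84 mm (x) by 112 mm (y) by 8 mm, 0.3 kg, with two through holes of 14 mm diameter at (0, +40) and (0, -40) mm, the pattern of base_inline (either way round). A black grip block, 20 mm thick (x) by 34 mm long (y), stands in its middle from 8 to 42 mm above the underside. Origin: centre of the underside.
- plate_diagonal: Same plate and grip but holes at (+27, +38) and (-27, -38) mm (x, y), the pattern of base_diagonal (either way round).
- plate_close: Same plate and grip but holes at (+22, -26) and (-22, +26) mm (x, y): the odd one, it fits neither base.
- canister_mat: Fixed blue mat, 280 mm (x) by 140 mm (y) by 4 mm thick, where the canisters go. Room for three in a row along x, 88 mm apart. Origin: centre of its underside. It lies at the left or right of the bases.
- plate_mat: Fixed black rubber mat, 290 mm (x) by 140 mm (y) by 4 mm thick, on the other side; the three plates start lying on it. Origin: centre of its underside.
- isolator_box: Fixed grey box 90 mm (x) by 70 mm (y) by 50 mm high, red patch on top at its -x end (off), green patch at its +x end (on). The toggle's hinge is along y through (0, 0, 50) mm. Origin: centre of its underside.
- toggle_tip (a point): Centre of the black ball (24 mm diameter) at the end of the toggle's 12 mm thick steel stem, 70 mm from the hinge; about 111 mm above the bench at either end.
- toggle (a joint): Angle of the isolator toggle: 0 = off, leaning 0.5 rad towards the box's -x (red); 1.0 = on, leaning 0.5 rad towards its +x (green). Weighted over-centre toggle: pushed well past the middle (0.5) it falls to that end by itself and stays; about 2 N at the ball moves it. Starts on.
- wash_bottle: White bottle, 60 mm diameter, 110 mm tall, beyond the bases; leave alone. Origin: centre of the underside.
- steel_cup: Aluminium cup, 80 mm diameter, 70 mm tall, beyond the bases; leave alone. Origin: centre of the underside.
- sample_tray: Black open tray, 100 by 150 by 40 mm, beyond the bases; leave alone. Origin: centre of the underside.
Not all that is in view belongs to the job. Leave any purple look-alike of the isolator_box alone.

How it is judged:
By the outcome, as a careful person would: the job done as asked, in the order asked, and still so for the second after the job is handed in, with the robot touching nothing.
Of canister1, canister2, canister3 only 2 to 3 are there at a start; the rules pass over those that are not, and their reading is None.
At some moment in a run one of plate_inline, plate_diagonal, plate_close may be knocked a few centimetres aside while the robot is not near it.
It also fails if it takes over 208 s, if anything falls off the work surface, if the arm or the gripper's body presses on something with over 40 N, if the wrist force passes 120 N, or if a joint passes its speed limit or range.

ROBOT

A 6-joint arm with a two-finger parallel gripper is mounted at the origin on the work surface. World frame = base frame: x ahead of the robot, y to its left, z up, the work surface at z = 0. Lengths are in m, angles in rad, forces in N, time in s.
With the tool pointing down it reaches from about 0.275 to 0.725 m from the base axis. Payload 15.9 kg.
Tool frame: the origin (TCP) lies on the centre line of the jaws, within the pads' length; the fingertips stand 25 mm ahead of it and the grasp point (between the pads) lies 6 mm ahead of it (env.tcp_to_tips is the z of the fingertips in the tool frame, in m); z points along the fingers, y is the direction in which the jaws open and shut (so a half turn about z gives the same grasp; the last joint's range is limited). The gripper opens to 85 mm and grips with 20 to 120 N. Pads are 22 mm wide; open, the fingers measure 114 mm over their backs; the gripper's body (76 mm by 85 mm) begins 54 mm behind the grasp point. The pads swing forward as they close: fully open they stand 13 mm farther back than shut.
Start: joints at [1.172, 0.213, -0.034, 1.323, 0, 1.571], TCP at [0.194, 0.461, 0.256] pointing down, gripper open.
Joint ranges: [-2.98, 2.98], [-0.74, 1.72], [-1.14, 1.35], [-2.1, 2.04], [-1.57, 1.44], [-3.14, 3.14]. Speed limits (rad/s): [1.89, 1.89, 2.39, 2.57, 3.14, 3.14].

INTERFACE

Orientations are given as a rotation vector (axis times angle).
In Python, from plant import env gives the robot as it stands. Calls block until the motion is done:
- env.reach(position, orientation): joint-space move of the TCP to a pose.
- env.movel(position, rot=None, feed=0.15, threshold=None): straight line of the TCP; rot=None keeps the orientation; feed is the mean speed in m/s. With threshold (N) it stops when the force on the tool has changed by that much, and returns True; else False.
- env.move_joints(angles): joint-space move.
- env.grip(opening, grasp_force=None): opening from 0.0 (shut) to 1.0 (fully open); grasp_force is the grip in N (None keeps the last); returns when the fingers have stopped.
- env.sleep(seconds).
- env.ik(position, orientation): joint angles nearest the present ones, or None.
- env.read_state(): the state.
- env.grab_frame(name): name is "side" or "top"; returns a dict with "frame" (420x560x3 uint8, blue, green, red), "fovy" (degrees; the focal length in pixels is half the picture's height over the tangent of half this angle, whatever the lens; pixels are square), "cx", "cy" (the principal point, pixels), "dist" ([k1, k2, p1, p2, k3] as OpenCV has them; the pictures are not rectified), "R" (3x3) and "t" (3): a world point X has camera coordinates R X + t. Camera axes: x right, y down, z forward; pixel columns grow to the right and rows downward; lengths in m; the calibration is good to about 2 mm. A picture is of the moment at which its call begins. There is no depth.
A pose or a line that the arm cannot do raises env.MotionError and nothing moves.
- env.job_done(): hands the job in, once; it reports no verdict.
The state is a dict: "time_s": time; "q": joint angles; "dq": joint speeds; "joint_torque": joint torques, N m; "tool_pos": TCP position; "orientation": TCP orientation; "ft_force": force on the tool from outside, world axes, zero at the start; "wrist_torque": the same for the moment, N m; "finger_gap": opening from 0.0 (shut) to 1.0 (fully open).
Only numpy, scipy, OpenCV 4.12 (cv2) and the standard library are available. Lean on these libraries where they do the work, as an engineer would, in place of code of your own. Each camera call takes 0.05 s, during which the arm holds its last target.

## Working session

There is one attempt and no reset: what is moved stays moved. The work goes in short steps, each a Python script; the robot and the scene stay as the last script left them, time stands still between calls to the robot, and variables do not carry over. Pictures are saved under pics/ and viewed, and the job is handed in when it is done.

```bash
ls; mkdir -p pics; python3 - <<'E'
from plant import env
import cv2
for n in ("top","side"):
    f=env.grab_frame(n); cv2.imwrite(f"pics/{n}0.png",f["frame"]); print(n,{k:(v if k!="frame" else 0) for k,v in f.items()})
s=env.read_state(); print(s)
E
```

```text
pics
top {'frame': 0, 'fovy': 53.59591494474092, 'cx': 272.95179322421586, 'cy': 221.50775299453312, 'dist': array([0.03100369, 0.        , 0.        , 0.        , 0.        ]), 'R': array([[ 0.01362786, -0.99990562, -0.00174351],
       [-0.97820637, -0.01297077, -0.20722948],
       [ 0.20718731,  0.00452961, -0.97829081]]), 't': array([-0.01402414,  0.54506013,  1.04454   ])}
side {'frame': 0, 'fovy': 47.06938416604333, 'cx': 283.68499134603394, 'cy': 214.3406180099391, 'dist': array([0.00716807, 0.        , 0.        , 0.        , 0.        ]), 'R': array([[ 0.77748046, -0.6284489 , -0.02400228],
       [-0.33079647, -0.37618696, -0.86548083],
       [ 0.53488114,  0.6808343 , -0.50036668]]), 't': array([-0.39740936,  0.24703062,  0.79378655])}
{'time_s': 0.1, 'q': array([ 1.17200692e+00,  2.13311593e-01, -3.49074139e-02,  1.32351050e+00,
       -1.65612720e-05,  1.57081098e+00]), 'dq': array([ 0.00044818, -0.00125497,  0.00122108,  0.00116747,  0.00130253,
       -0.00114023]), 'joint_torque': array([ 1.07683401e-03, -6.87246251e+01,  4.87805128e+01,  1.21346157e-02,
        8.84874748e-05, -3.54222584e-05]), 'tool_pos': array([0.19405947, 0.46053505, 0.25589861]), 'orientation': array([-6.22263395e-01, -3.07917704e+00,  1.44187586e-03]), 'ft_force': array([ 0.31296609, -0.3432885 , -0.24593457]), 'wrist_torque': array([0.01961924, 0.02989154, 0.06714373]), 'finger_gap': 0.9987703525908838}
```

View pics/top0.png

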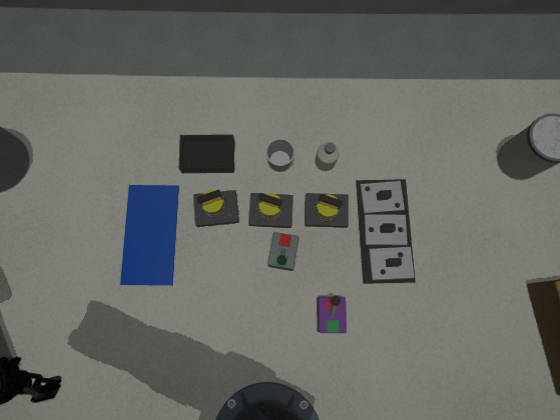

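View pics/side0.png

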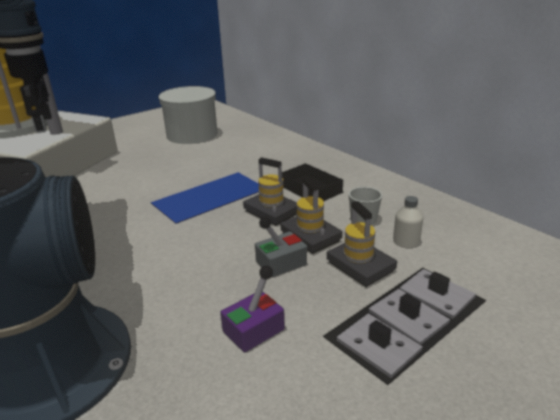

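Top view: the real isolator is the grey box at about (284,251), with its ball at (282,260) on the green side. The purple look-alike is at (332,313). Bases with canisters are at (216,208), (271,210) and (327,210). Plates are at (382,196), (386,229) and (391,263), and the blue mat is at (150,235). Next I'll enlarge the crops.

```bash
cat > h.py <<'E'
import numpy as np, cv2
from scipy.spatial.transform import Rotation as Rot
def K(f):
    h=f["frame"].shape[0]; fl=h/2/np.tan(np.radians(f["fovy"])/2)
    return np.array([[fl,0,f["cx"]],[0,fl,f["cy"]],[0,0,1]])
def px2w(f,uv,z):
    uv=np.array(uv,float).reshape(-1,1,2)
    n=cv2.undistortPoints(uv,K(f),np.array(f["dist"])).reshape(-1,2)
    d=np.c_[n,np.ones(len(n))]@f["R"]; c=-f["R"].T@f["t"]
    s=(z-c[2])/d[:,2]; return c+d*s[:,None]
def w2px(f,X):
    return cv2.projectPoints(np.array(X,float).reshape(-1,3),cv2.Rodrigues(f["R"])[0],f["t"],K(f),np.array(f["dist"]))[0].reshape(-1,2)
def crop(f,u0,v0,u1,v1,k,name,g=1.0):
    im=f["frame"][v0:v1,u0:u1]
    im=cv2.resize(im,None,fx=k,fy=k,interpolation=cv2.INTER_CUBIC)
    if g!=1: im=(255*(im/255.)**g).astype(np.uint8)
    for u in range((u0+9)//10*10,u1,10):
        x=int((u+.5-u0)*k); cv2.line(im,(x,0),(x,6),(0,255,255),1); cv2.putText(im,str(u),(x-10,16),0,.35,(0,255,255),1)
    for v in range((v0+9)//10*10,v1,10):
        y=int((v+.5-v0)*k); cv2.line(im,(0,y),(6,y),(0,255,255),1); cv2.putText(im,str(v),(8,y+4),0,.35,(0,255,255),1)
    cv2.imwrite("pics/"+name+".png",im)
E
python3 - <<'E'
from plant import env
from h import *
import pickle
f=env.grab_frame("top"); s=env.grab_frame("side"); pickle.dump((f,s),open("f0.pkl","wb"))
crop(f,185,180,355,280,4.7,"c_bases",.6)
crop(f,345,170,425,290,4.9,"c_plates",.7)
crop(s,230,150,490,380,3,"c_side",.6)
E
```

```text
(no output)
```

View pics/c_bases.png

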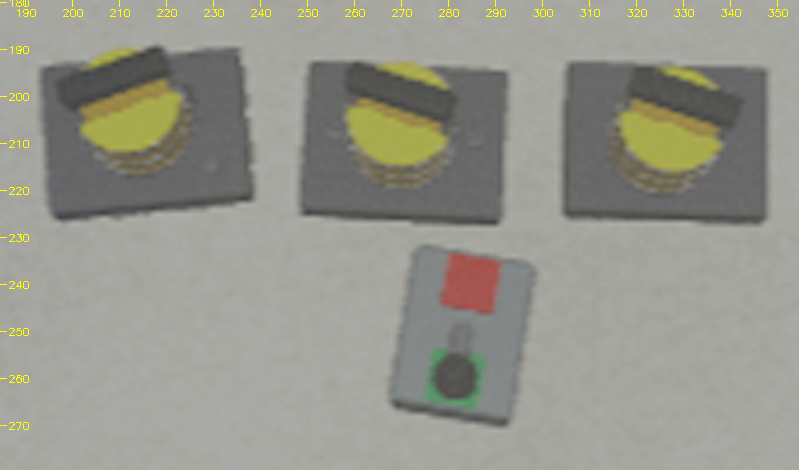

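View pics/c_plates.png

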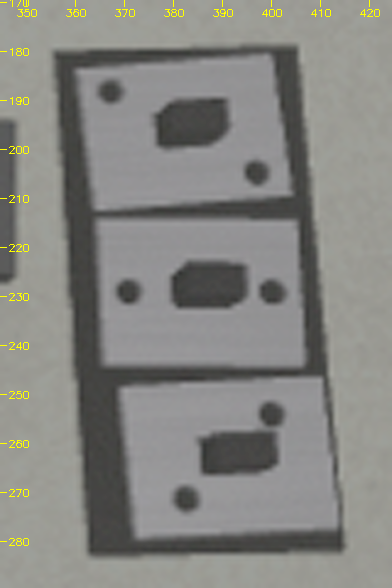

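View pics/c_side.png

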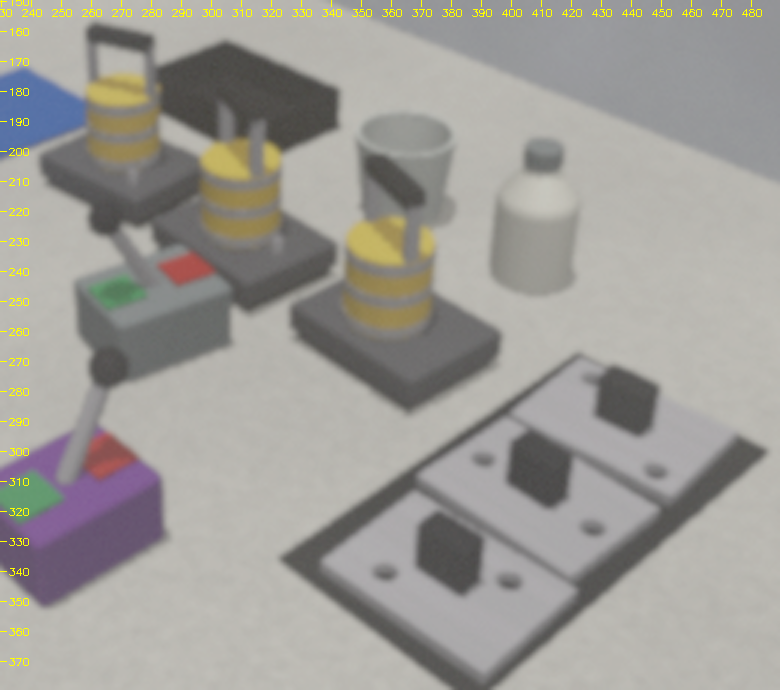

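Reading of the crops:
- **Plates:** the top plate has wide diagonal holes, so it is plate_diagonal. The middle one is plate_inline. The bottom one has close, opposite-handed holes, so it is plate_close.
- **Bases:** the left base shows a pin at lower right, about (229,214), so it is diagonal. The middle base has pins at about (256,207) and (286,209), so it is inline. The right base is plain.
- **Isolator:** candidates are the grey box at (284,251) and the purple one at (332,313). I choose the grey one; its red patch is at the +x end and its ball at (281.5,259).

Next I'll measure the poses.

```bash
python3 - <<'E'
from h import *
import pickle
f,s=pickle.load(open("f0.pkl","rb"))
crop(f,190,182,290,232,8,"z1",.6)
crop(f,260,182,350,232,8,"z2",.6)
crop(f,262,226,304,274,12,"z3",.6)
E
```

```text
(no output)
```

View pics/z1.png

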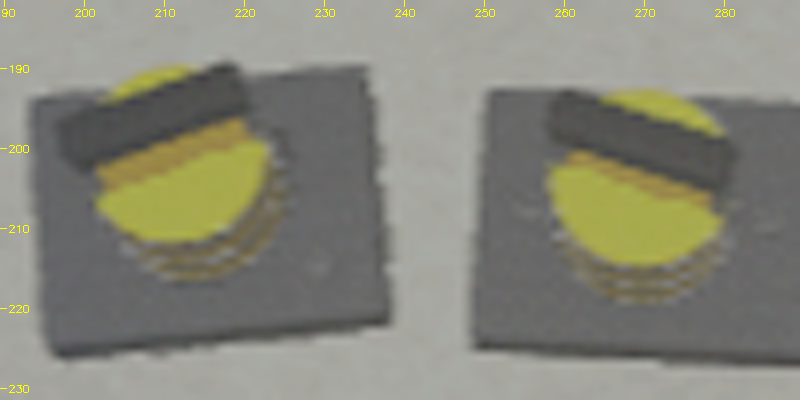

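View pics/z2.png

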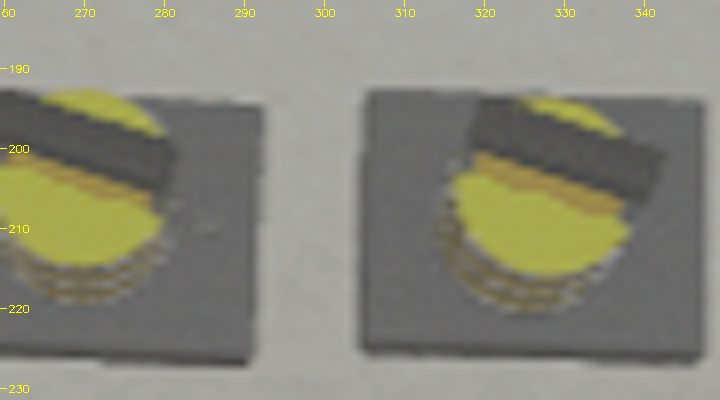

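View pics/z3.png

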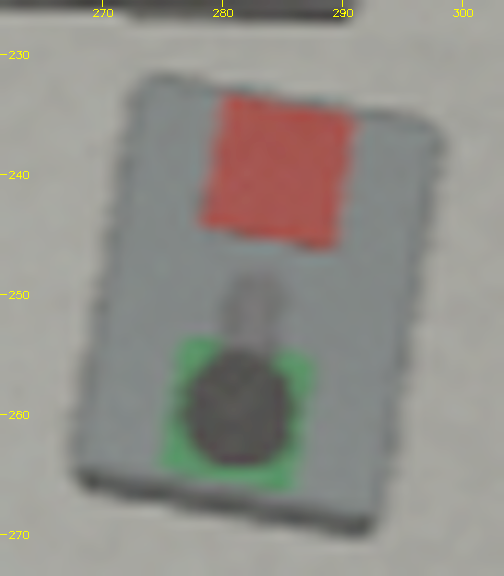

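```bash
cat > m0.py <<'E'
from h import *
import pickle
f,s=pickle.load(open("f0.pkl","rb"))
def Z(P,u0,v0,k): P=np.array(P,float); return np.c_[P[:,0]/k+u0-.5,P[:,1]/k+v0-.5]
def rect(W,lx,ly):
    # corners order: (+x,+y),(+x,-y),(-x,-y),(-x,+y)
    M=np.array([[lx,ly],[lx,-ly],[-lx,-ly],[-lx,ly]])/2
    c=W[:,:2].mean(0);A=M.T@(W[:,:2]-c);U,_,V=np.linalg.svd(A);R=(U@V).T
    r=W[:,:2]-c-M@R.T
    return c,np.arctan2(R[1,0],R[0,0]),r
B={"left":([(33,100),(367,68),(388,320),(52,345)],190,182),
 "right":([(367,92),(705,100),(702,353),(363,347)],260,182)}
for n,(P,u,v) in B.items():
    c,a,r=rect(px2w(f,Z(P,u,v,8),.03),.09,.118); print(n,c.round(4),np.degrees(a).round(1),"res mm",(r*1e3).round(1).tolist())
P=np.r_[Z([(490,90)],190,182,8),Z([(263,104),(253,357)],260,182,8),Z([(473,346)],190,182,8)]
c,a,r=rect(px2w(f,P,.03),.09,.118);print("mid",c.round(4),np.degrees(a).round(1),(r*1e3).round(1).tolist())
for n,P,u in (("left",[(60,122),(235,62)],190),("mid",[(562,90),(735,145)],190),("right",[(480,95),(665,150)],260)):
    W=px2w(f,Z(P,u,182,8),.143)[:,:2]; d=W[0]-W[1];L=np.linalg.norm(d);d/=L
    c=W.mean(0)-.008*np.array([d[1],-d[0]])
    print("bar",n,"len",L.round(4),"c",c.round(4),"yaw",np.degrees(np.arctan2(-d[0],d[1])).round(1))
b=px2w(f,Z([(240,407)],262,226,12),.111);print("ball",b)
c,a,r=rect(px2w(f,Z([(135,72),(443,122),(375,520),(75,470)],262,226,12),.05),.09,.07);print("box",c.round(4),np.degrees(a).round(1),(r*1e3).round(1).tolist())
m=px2w(f,[(128,185),(179,186),(173,286),(121,284)],.004);c,a,r=rect(m,.28,.14);print("mat",c.round(4),np.degrees(a).round(1),(r*1e3).round(1).tolist())
# ball from side crosscheck
print("ball side", px2w(s,[(230+105/3-.5,150+220/3-.5)],.111))
E
python3 m0.py
```

```text
left [0.5883 0.1503] 6.2 res mm [[-1.2, -1.0], [-0.9, 1.8], [-0.2, 1.5], [2.4, -2.3]]
right [ 0.5871 -0.1517] -0.9 res mm [[-0.6, -1.4], [-0.2, 0.4], [1.0, 2.2], [-0.2, -1.2]]
mid [0.5847 0.    ] -1.7 [[-0.2, -1.9], [-0.3, 1.3], [0.9, 1.7], [-0.3, -1.0]]
bar left len 0.0568 c [0.5895 0.1518] yaw 20.6
bar mid len 0.0563 c [0.5832 0.0021] yaw -17.5
bar right len 0.0591 c [ 0.5835 -0.1473] yaw -16.5
ball [[ 0.43840987 -0.0293482   0.111     ]]
box [ 0.4704 -0.0339] -8.6 [[-0.6, -0.5], [-0.4, 0.7], [0.8, 1.9], [0.3, -2.1]]
mat [0.5168 0.3308] 0.3 [[-0.1, 2.6], [-1.7, -1.0], [-1.4, -0.4], [3.2, -1.1]]
ball side [[ 0.44080143 -0.03093703  0.111     ]]
```

The measurements agree with the given sizes to 2–3 mm. The base tops sit at their expected spots with canisters on them, and the ball from the two views differs by 3 mm. Toggle first.

```bash
cat > r.py <<'E'
from plant import env
from h import *
def down(th,q0=None):
    """rotvec, tool down, jaws opening along world angle th (deg); the half-turn nearest"""
    return [ (Rot.from_euler("z",th+90+k,degrees=True)*Rot.from_euler("x",180,degrees=True)).as_rotvec() for k in (0,180)]
def pick(p,th):
    q=env.read_state()["q"]; best=None
    for r in down(th):
        try: s=env.ik(p,r)
        except Exception as e: s=None
        if s is None: continue
        d=abs(s[5]-0)*.3+np.abs(np.array(s)-q).max()
        if best is None or d<best[0]: best=(d,r)
    return best[1]
def st(m=""):
    s=env.read_state(); print(m,"t",round(s["time_s"],1),"p",np.round(s["tool_pos"],4),"F",np.round(s["ft_force"],1),"gap",round(s["finger_gap"],3),"j6",round(s["q"][5],2)); return s
E
python3 - <<'E'
from r import *
a=np.radians(-8.6); u=np.array([np.cos(a),np.sin(a)]); b=np.array([.4385,-.0300])
p0=b-.041*u; p1=b+u*(.057-.023)
env.grip(0.0)
r=pick([*p0,.25],-8.6+90)
env.reach([*p0,.25],r); st()
env.movel([*p0,.119],feed=.2); st("low")
env.movel([*p1,.119],feed=.08); st("pushed")
env.movel([*p0,.119],feed=.2)
env.movel([*p0,.25],feed=.25); st()
f=env.grab_frame("top"); crop(f,185,180,355,280,4.7,"t1",.6)
s=env.grab_frame("side"); crop(s,200,150,460,350,3,"t1s",.6)
E
```

```text
t 2.9 p [ 0.3981 -0.0234  0.25  ] F [-0.4  1.  -0.1] gap 0.002 j6 0.09
low t 3.7 p [ 0.3985 -0.0237  0.1198] F [1.3 0.4 0.1] gap 0.002 j6 0.09
pushed t 4.8 p [ 0.4717 -0.035   0.119 ] F [-0.4 -0.1 -0.3] gap -0.001 j6 0.08
 t 6.0 p [ 0.3984 -0.0239  0.2496] F [-0.4 -0.2 -0.3] gap 0.003 j6 0.09
```

View pics/t1.png

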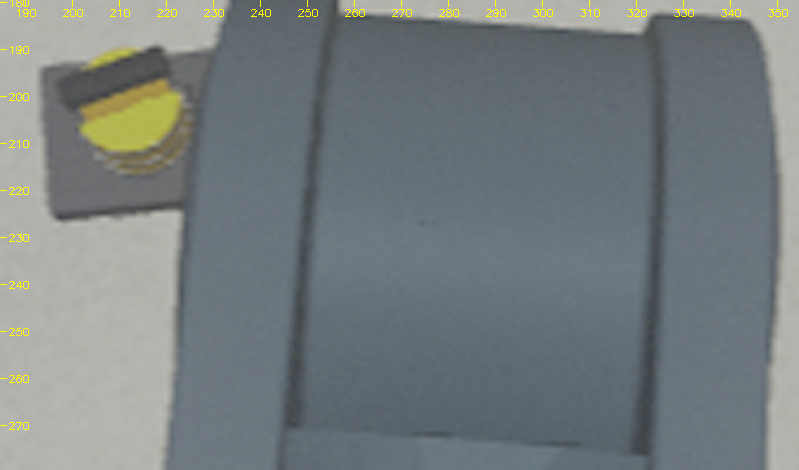

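View pics/t1s.png

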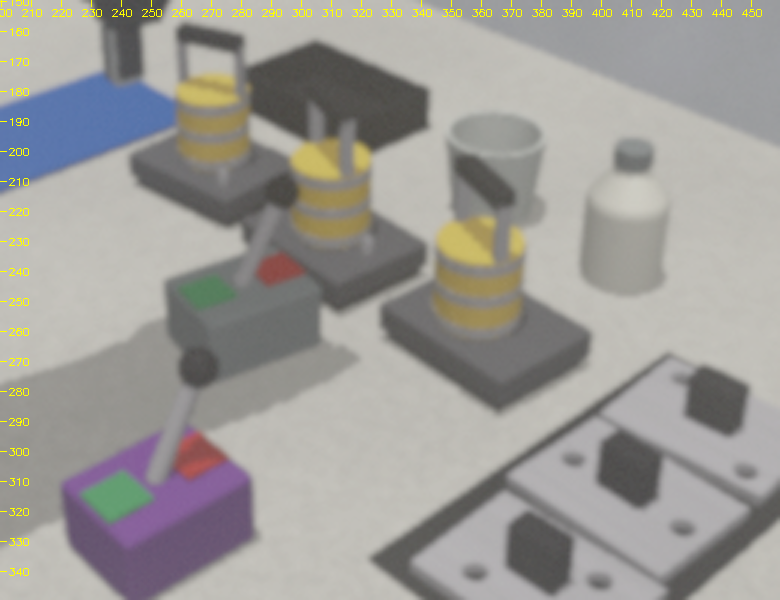

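The toggle is off: its ball is at (294,213) on the red side in the side view. Now the first (left) canister.

```bash
cat > can.py <<'E'
from r import *
def grab(c,th,z=.142):
    env.grip(.5)
    r=pick([*c,.25],th)
    env.reach([*c,.25],r)
    hit=env.movel([*c,z],feed=.15,threshold=12)
    s=st("at bar hit=%s"%hit)
    env.grip(0.0,60); st("gripped")
    env.movel([*c,z+.02],feed=.08); env.movel([*c,.275],feed=.2); st("lifted")
def place(c,th,z=.116):
    r=pick([*c,.275],th)
    env.movel([*c,.275],r,feed=.22); st("over")
    env.movel([*c,z+.02],feed=.15)
    hit=env.movel([*c,z-.003],feed=.03,threshold=5); st("down hit=%s"%hit)
    env.grip(.45); env.sleep(.2); 
    env.movel([*c,.25],feed=.2); st("rel")
E
python3 - <<'E'
from can import *
print([env.ik([x,.331,.275],r) is not None for x in (.605,.517,.429) for r in down(10)+down(0)])
grab([.589,.151],20.6)
f=env.grab_frame("top"); crop(f,150,150,350,290,4,"g1",.6)
s=env.grab_frame("side"); crop(s,200,100,460,300,3,"g1s",.6)
E
```

```text
[True, True, True, True, True, True, True, True, True, True, True, True]
at bar hit=False t 8.7 p [0.5895 0.1509 0.1431] F [0.3 0.7 0.3] gap 0.499 j6 1.46
gripped t 9.0 p [0.59   0.1513 0.143 ] F [4.3 2.2 5.8] gap 0.176 j6 1.46
lifted t 10.1 p [0.5887 0.1509 0.2736] F [-0.2  0.8 -4.4] gap 0.176 j6 1.46
```

View pics/g1.png

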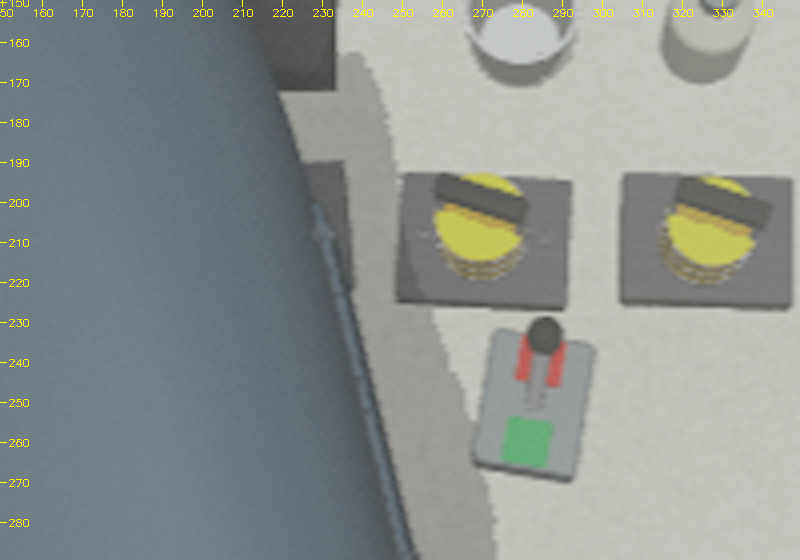

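View pics/g1s.png

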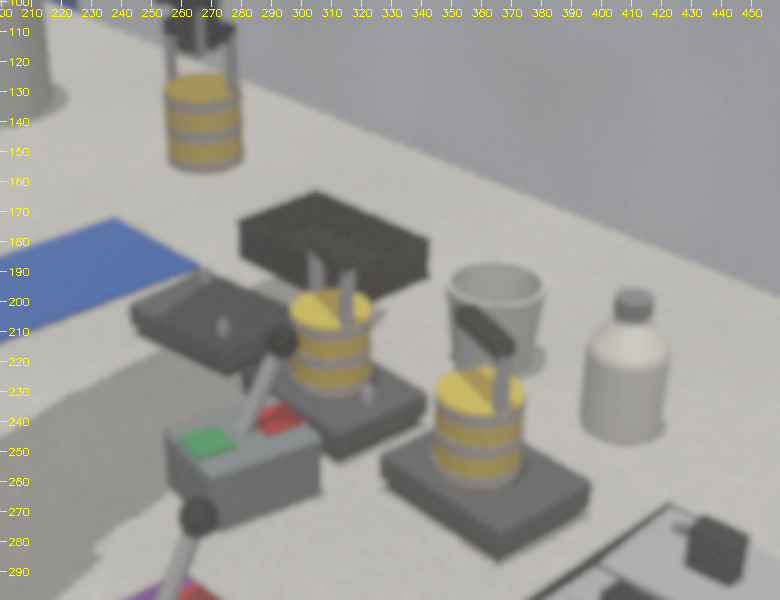

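The canister hangs upright, and the toggle is still off in both views (top view: ball at (285,233)). I'll place it, then fetch the middle one.

```bash
python3 - <<'E'
from can import *
place([.603,.331],20)
f=env.grab_frame("top"); crop(f,90,160,270,300,4,"p1",.6)
s=env.grab_frame("side"); crop(s,120,100,380,300,3,"p1s",.6)
grab([.584,.001],-17.5)
s=env.grab_frame("side"); crop(s,120,50,420,280,2.6,"g2s",.6)
E
```

```text
over t 11.2 p [0.603  0.3304 0.2748] F [-0.5 -0.9 -3.8] gap 0.175 j6 1.72
down hit=True t 12.9 p [0.6033 0.3311 0.1167] F [0.8 0.6 7.7] gap 0.174 j6 1.72
rel t 14.3 p [0.6028 0.3309 0.2489] F [ 0.4  0.7 -0.9] gap 0.45 j6 1.72
at bar hit=False t 16.7 p [0.5845 0.0013 0.1428] F [ 0.6 -0.7 -0.1] gap 0.5 j6 1.88
gripped t 17.1 p [0.5849 0.0009 0.1429] F [ 2.5 -1.   7.4] gap 0.174 j6 1.88
lifted t 18.2 p [0.5837 0.001  0.2736] F [-0.  -0.3 -4. ] gap 0.176 j6 1.88
```

View pics/p1s.png

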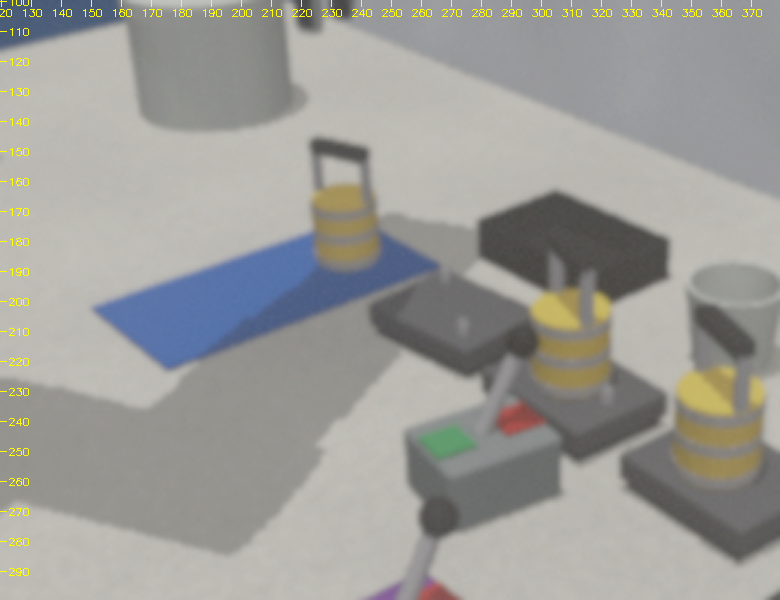

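View pics/g2s.png

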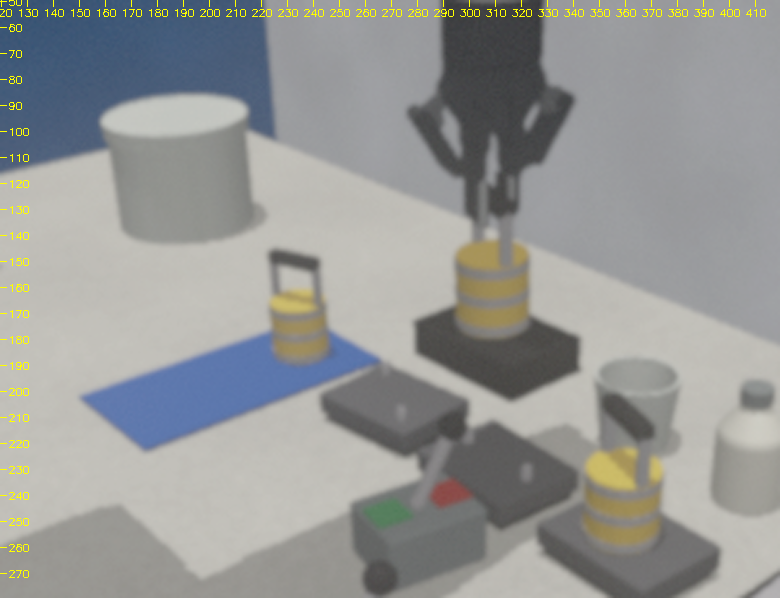

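The first canister stands upright on the mat at about (235,170) and the second is held upright. Continuing.

```bash
python3 - <<'E'
from can import *
place([.515,.331],0)
grab([.585,-.149],-16.5)
s=env.grab_frame("side"); crop(s,120,50,420,280,2.6,"g3s",.6)
place([.427,.331],0)
p=[.35,.30,.3]
env.reach(p,pick(p,0)); st()
import pickle
f=env.grab_frame("top");s=env.grab_frame("side"); pickle.dump((f,s),open("f1.pkl","wb"))
cv2.imwrite("pics/all3.png",f["frame"]); crop(s,100,100,500,400,2,"p3s",.6)
E
```

```text
over t 19.9 p [0.5153 0.3302 0.2751] F [ 0.1 -0.9 -2.7] gap 0.176 j6 2.14
down hit=True t 21.6 p [0.5153 0.331  0.1167] F [ 0.3 -1.   7.6] gap 0.171 j6 2.14
rel t 23.0 p [0.5147 0.3308 0.2488] F [-0.2  1.   0.2] gap 0.452 j6 2.14
at bar hit=False t 25.8 p [ 0.5855 -0.1489  0.1429] F [-0.1 -0.4 -0.8] gap 0.5 j6 1.61
gripped t 26.2 p [ 0.5858 -0.1491  0.143 ] F [2.6 0.5 6.9] gap 0.177 j6 1.61
lifted t 27.3 p [ 0.5847 -0.1489  0.2736] F [ 0.5  0.3 -4.3] gap 0.175 j6 1.61
over t 29.8 p [0.4273 0.3305 0.275 ] F [ 0.4 -1.1 -4.3] gap 0.173 j6 2.23
down hit=True t 31.5 p [0.4272 0.3309 0.1169] F [1.7 0.4 7. ] gap 0.173 j6 2.23
rel t 32.9 p [0.4267 0.3308 0.2489] F [ 0.5 -1.   0.3] gap 0.45 j6 2.23
 t 33.3 p [0.3495 0.2998 0.2996] F [ 0.9 -0.1 -0.7] gap 0.452 j6 2.28
```

View pics/all3.png

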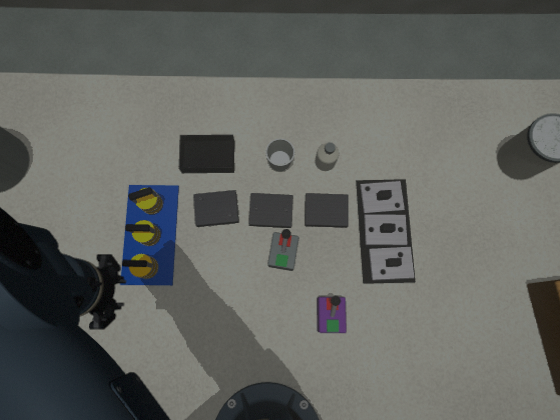

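View pics/p3s.png

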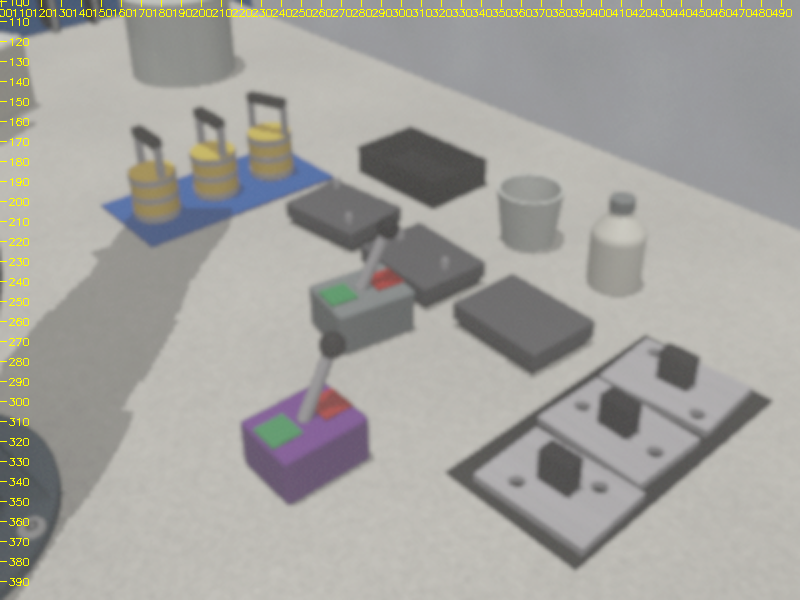

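All three canisters stand on the mat and the toggle is off. Next I'll zoom on the base pins and the plates.

```bash
python3 - <<'E'
from h import *
import pickle
f,s=pickle.load(open("f1.pkl","rb"))
def cc(im,n):
    return im
def crop2(f,u0,v0,u1,v1,k,name):
    g=dict(f); im=f["frame"].astype(float); r=im[v0:v1,u0:u1]; lo,hi=np.percentile(r,1),np.percentile(r,70)
    g["frame"]=np.clip((im-lo)/(hi-lo)*255,0,255).astype(np.uint8); crop(g,u0,v0,u1,v1,k,name)
crop2(f,190,186,296,230,7.4,"b1")
crop2(f,354,174,418,288,5.2,"pl1")
crop2(f,354,176,418,250,8,"pl2")
E
```

```text
(no output)
```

View pics/b1.png

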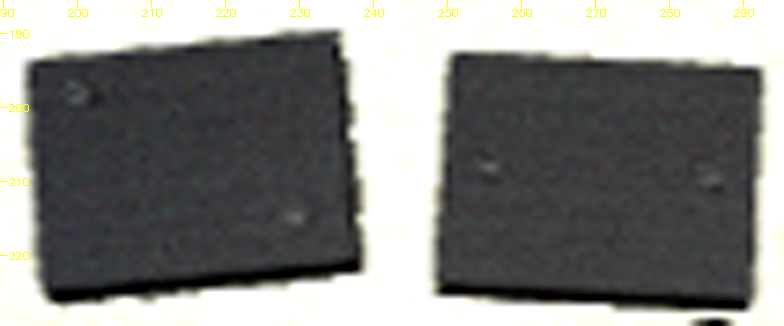

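View pics/pl2.png

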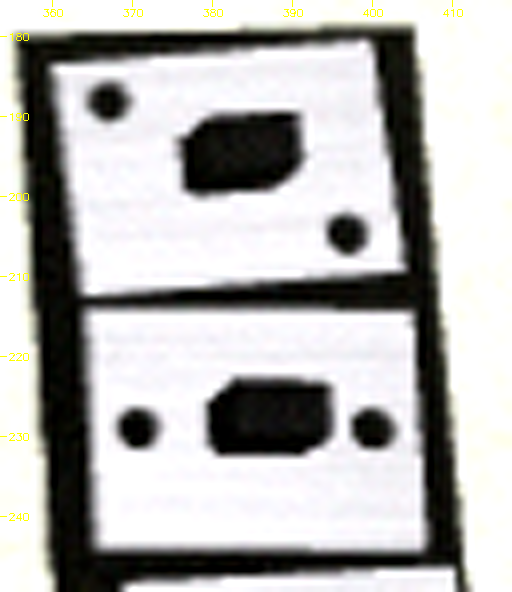

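```bash
cat > fit.py <<'E'
from h import *
import pickle
from scipy.optimize import minimize
def cover(f,x,y,yaw,lx,ly,z0,z1,win,k=8):
    u0,v0,u1,v1=win
    R=np.array([[np.cos(yaw),-np.sin(yaw)],[np.sin(yaw),np.cos(yaw)]])
    M=np.array([[1,1],[1,-1],[-1,-1],[-1,1]])*[lx/2,ly/2]@R.T+[x,y]
    P=w2px(f,np.r_[np.c_[M,[z0]*4],np.c_[M,[z1]*4]])
    h=cv2.convexHull(P.astype(np.float32)).reshape(-1,2)
    q=((h+.5-[u0,v0])*k-.5)
    im=np.zeros(((v1-v0)*k,(u1-u0)*k),np.uint8); cv2.fillConvexPoly(im,np.round(q*16).astype(np.int32),255,cv2.LINE_AA,4)
    c=cv2.resize(im,(u1-u0,v1-v0),interpolation=cv2.INTER_AREA)/255.
    return cv2.GaussianBlur(c,(0,0),.5)
def fit(f,x,y,yaw,lx,ly,z0,z1,bright,pad=4):
    c=w2px(f,[[x,y,z1]])[0]; w=28
    win=(int(c[0]-w),int(c[1]-w+4),int(c[0]+w),int(c[1]+w-4))
    g=f["frame"].astype(float).mean(2)[win[1]:win[3],win[0]:win[2]]
    m=cover(f,x,y,yaw,lx,ly,z0,z1,win)
    inn=np.median(g[m>.99])
    ring=cv2.dilate(m,np.ones((9,9)))>.01
    ring2=(m<.01)&ring
    out=np.median(g[ring2])
    a=np.clip((g-out)/(inn-out),0,1)
    if bright: # fill holes and block
        b=cv2.erode((m>.99).astype(np.uint8),np.ones((5,5)))>0; a[b]=1
    else:
        b=cv2.erode((m>.99).astype(np.uint8),np.ones((5,5)))>0; a[b]=1
    wt=ring.astype(float)
    J=lambda p:(wt*(cover(f,x+p[0]*.01,y+p[1]*.01,yaw+p[2]*.1,lx,ly,z0,z1,win)-a)**2).sum()
    r=minimize(J,[0,0,0],method="Nelder-Mead",options=dict(initial_simplex=[[0,0,0],[.4,0,0],[0,.4,0],[0,0,.5]],xatol=1e-3,fatol=1e-4))
    p=r.x; return np.array([x+p[0]*.01,y+p[1]*.01,yaw+p[2]*.1]),r.fun,(round(inn),round(out))
def holes(f,pose,H,z):
    R=np.array([[np.cos(pose[2]),-np.sin(pose[2])],[np.sin(pose[2]),np.cos(pose[2])]])
    W=np.array(H)@R.T+pose[:2]; return w2px(f,np.c_[W,[z]*len(W)]),W
IN=[(0,.04),(0,-.04)];DI=[(.027,.038),(-.027,-.038)];CL=[(.022,-.026),(-.022,.026)]
E
python3 - <<'E'
from fit import *
f,s=pickle.load(open("f1.pkl","rb"))
for n,p,H in (("diag",(.588,.150,.108),DI),("inline",(.585,0,-.03),IN)):
    r=fit(f,*p,.09,.118,0,.03,False); print("base",n,r[0].round(4),np.degrees(r[0][2]).round(2),r[1:],"pins top px",holes(f,r[0],H,.044)[0].round(1).tolist())
for n,uv,H in (("diag",(382,197),DI),("inline",(386,229),IN),("close",(391,263),CL)):
    w=px2w(f,[uv],.012)[0]
    r=fit(f,w[0],w[1],0.05 if n!="inline" else 0,.084,.112,.004,.012,True); print("plate",n,r[0].round(4),np.degrees(r[0][2]).round(2),r[1:],"holes px",holes(f,r[0],H,.012)[0].round(1).tolist())
E
```

```text
base diag [0.5897 0.1518 0.1169] 6.7 (np.float64(16.871327256954498), (59, 129)) pins top px [[199.8, 197.4], [229.4, 213.9]]
base inline [ 5.862e-01  4.000e-04 -3.990e-02] -2.28 (np.float64(46.746887476609814), (60, 128)) pins top px [[255.7, 206.9], [285.3, 208.4]]
plate diag [ 0.6314 -0.3103  0.0976] 5.59 (np.float64(337.37233844277756), (121, 77)) holes px [[367.4, 187.9], [397.3, 204.3]]
plate inline [ 0.5378 -0.3159  0.0094] 0.54 (np.float64(305.89421767746865), (122, 64)) holes px [[371.0, 228.9], [400.4, 229.1]]
plate close [ 0.446  -0.3304  0.078 ] 4.47 (np.float64(327.20606288598754), (124, 76)) holes px [[401.2, 253.8], [383.9, 271.3]]
```

The fit matches the pins and holes to within about 1 px. Read against predicted: pins (200,198)/(199.8,197.4), holes (367,188)/(367.4,187.9). Next is plate_inline onto the middle base.

```bash
cat > pl.py <<'E'
from r import *
def pgrab(c,th,z=.040):
    env.grip(.5)
    r=pick([*c,.15],th)
    p=[*c,.2]
    env.reach(p,r)
    env.movel([*c,z+.02],feed=.2)
    hit=env.movel([*c,z],feed=.05,threshold=8); st("at block hit=%s"%hit)
    env.grip(0.0,60); st("gripped")
    env.movel([*c,z+.02],feed=.06); env.movel([*c,.2],feed=.2); st("lifted")
def pover(c,th,z=.105):
    r=pick([*c,.2],th)
    env.movel([*c,.2],r,feed=.22)
    env.movel([*c,z],feed=.12); st("over")
E
python3 - <<'E'
from pl import *
p=[.45,-.1,.3]; env.reach(p,pick(p,0))
pgrab([.5378,-.3159],.5)
f=env.grab_frame("top"); cv2.imwrite("pics/pg1.png",f["frame"])
s=env.grab_frame("side"); crop(s,230,130,530,360,2.6,"pg1s",.6)
E
```

```text
at block hit=False t 37.6 p [ 0.5377 -0.3158  0.0398] F [ 0.6  0.6 -0.4] gap 0.498 j6 1.03
gripped t 37.9 p [ 0.5383 -0.3161  0.0406] F [1.1 0.4 5.5] gap 0.224 j6 1.03
lifted t 39.2 p [ 0.5373 -0.3156  0.1987] F [ 0.   0.2 -3.9] gap 0.225 j6 1.03
```

View pics/pg1s.png

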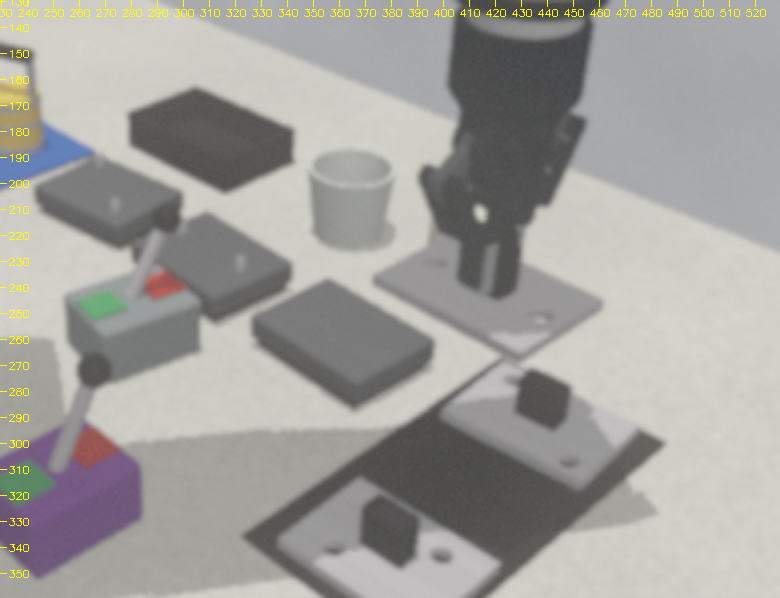

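View pics/pg1.png

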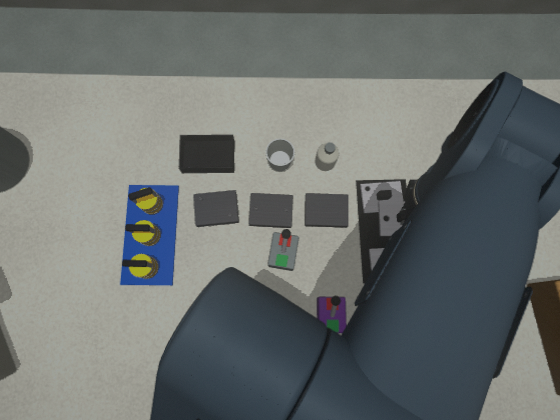

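The inline plate is held level. I'll take it over the middle base and check alignment in the side view before lowering.

```bash
python3 - <<'E'
from pl import *
from fit import holes,IN
import pickle
pose=np.array([.5853,.0003,np.radians(-2.2)])
pover(pose[:2],-2.2,.090)
env.sleep(.3)
s=env.grab_frame("side");f=env.grab_frame("top"); pickle.dump((f,s),open("f2.pkl","wb"))
crop(s,270,170,370,260,7.5,"ov1s",.6); crop(f,235,170,305,240,8,"ov1",.6)
st()
print("pred hole px (top face at z .062)",holes(s,pose,IN,.090-.036+.008)[0].round(1).tolist())
E
```

```text
over t 42.0 p [5.858e-01 3.000e-04 9.080e-02] F [-1.2  1.1 -2.9] gap 0.224 j6 1.61
 t 42.4 p [5.854e-01 3.000e-04 9.020e-02] F [-0.2 -0.7 -3.1] gap 0.222 j6 1.61
pred hole px (top face at z .062) [[297.7, 207.4], [320.4, 221.3]]
```

View pics/ov1s.png

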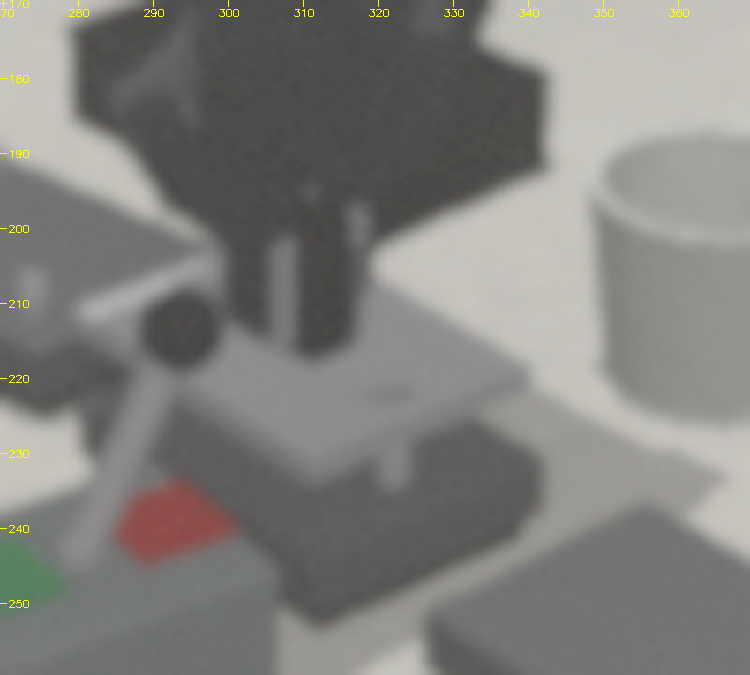

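View pics/ov1.png

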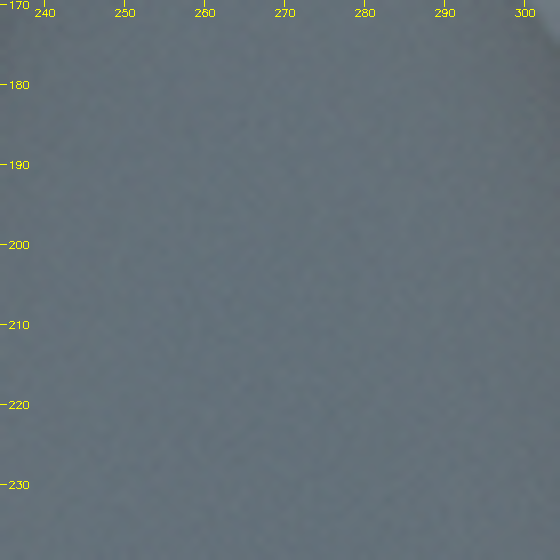

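```bash
python3 - <<'E'
from fit import *
f,s=pickle.load(open("f1.pkl","rb"));_,s2=pickle.load(open("f2.pkl","rb"))
p=np.array([.5853,.0003,np.radians(-2.2)])
for z in (.03,.045): print(z,holes(s,p,IN,z)[0].round(1).tolist())
d=np.array([.589,.151,np.radians(6.6)])
for z in (.03,.045): print("d",z,holes(s,d,DI,z)[0].round(1).tolist())
crop(s,240,170,350,260,7,"pins_s",.5)
# jacobian
print(w2px(s,[[.585,-.04,.05],[.595,-.04,.05],[.585,-.03,.05]]).round(2).tolist())
E
```

```text
0.03 [[297.8, 219.4], [320.2, 233.8]]
0.045 [[297.8, 213.8], [320.3, 228.0]]
d 0.03 [[266.8, 193.5], [272.5, 211.1]]
d 0.045 [[266.6, 188.3], [272.3, 205.6]]
[[320.89, 225.9], [324.24, 224.34], [317.79, 224.12]]
```

View pics/pins_s.png

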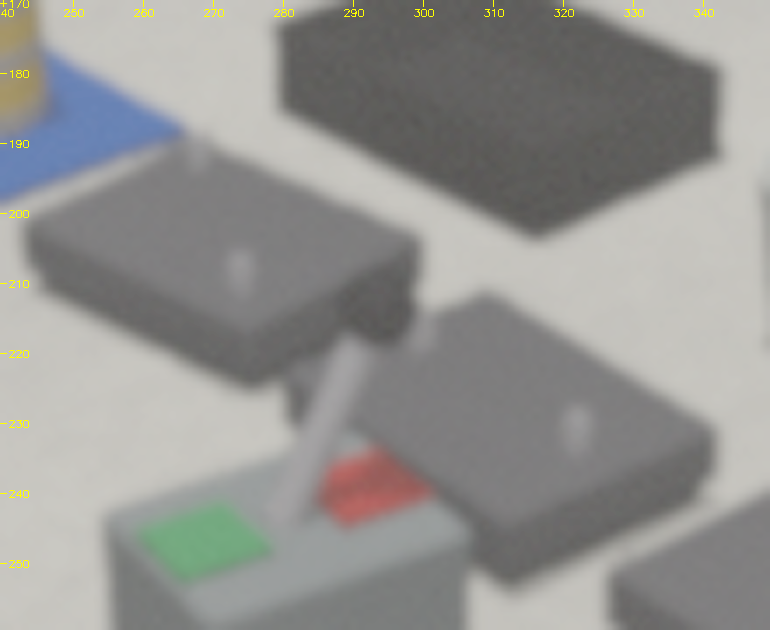

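Pins read about 1.7 px right of prediction in the side view (calibration bias) and the plate's hole about 0.9 px. The relative error is therefore about 1 mm. I'll nudge by half of that and lower with a force guard.

```bash
cat >> pl.py <<'E'
def lower(c,z=.066,offs=((0,0),(.0015,0),(-.0015,0),(0,.0015),(0,-.0015),(.0015,.0015),(-.0015,-.0015),(.0015,-.0015),(-.0015,.0015))):
    c=np.array(c)
    for o in offs:
        p=c+o
        env.movel([*p,.085],feed=.06)
        env.movel([*p,.0835],feed=.03); F0=env.read_state()["ft_force"][2]
        hit=env.movel([*p,z-.001],feed=.03,threshold=6)
        s=st("off %s hit=%s"%(o,hit))
        if s["tool_pos"][2]<z+.004:
            return True
    return False
E
python3 - <<'E'
from pl import *
print(lower([.5858,-.0002]))
s=env.grab_frame("side"); crop(s,270,170,370,260,7.5,"lo1s",.6)
E
```

```text
off (0, 0) hit=True t 43.5 p [ 5.864e-01 -2.000e-04  6.660e-02] F [-0.1  0.8  6.9] gap 0.224 j6 1.61
True
```

View pics/lo1s.png

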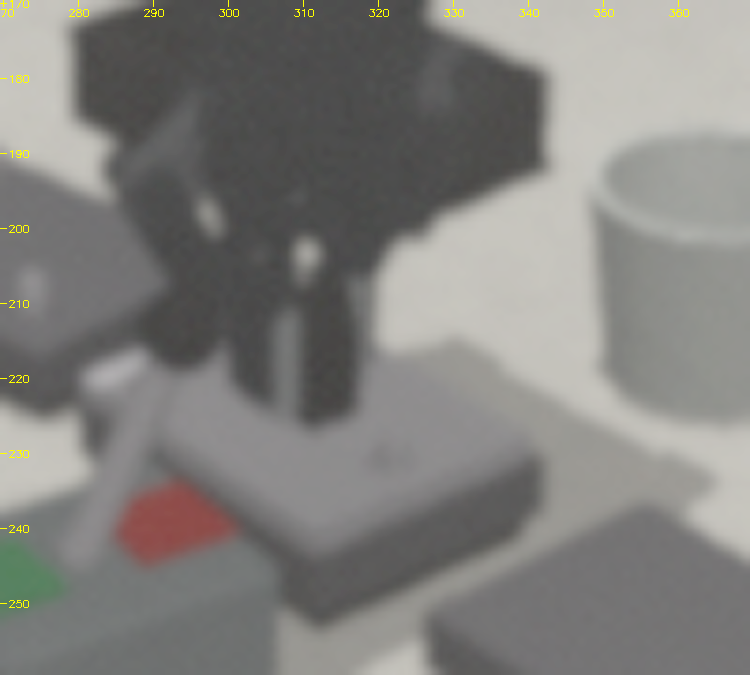

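Contact came at z=0.0666, against 0.0666 expected for fully down, and the picture shows the plate flat on the base. I'll release, retreat and check, then re-measure the remaining plates.

```bash
python3 - <<'E'
from pl import *
from fit import *
env.grip(.45); env.sleep(.2)
p=env.read_state()["tool_pos"]
env.movel([p[0],p[1],.2],feed=.2)
p=[.40,.1,.3]; env.reach(p,pick(p,0)); st()
f=env.grab_frame("top");s=env.grab_frame("side"); pickle.dump((f,s),open("f3.pkl","wb"))
cv2.imwrite("pics/rel1.png",f["frame"]); crop(s,230,160,500,370,2.9,"rel1s",.6)
w=px2w(f,[(382,197)],.012)[0]
r=fit(f,w[0],w[1],.05,.084,.112,.004,.012,True); print("plate diag",r[0].round(4),np.degrees(r[0][2]).round(2),r[1:],holes(f,r[0],DI,.012)[0].round(1).tolist())
E
```

```text
t 45.8 p [0.4006 0.0998 0.2993] F [ 0.   0.7 -0.6] gap 0.449 j6 1.82
plate diag [ 0.6314 -0.3102  0.0974] 5.58 (np.float64(189.3328466770535), (141, 50)) [[367.4, 187.9], [397.2, 204.3]]
```

View pics/rel1.png

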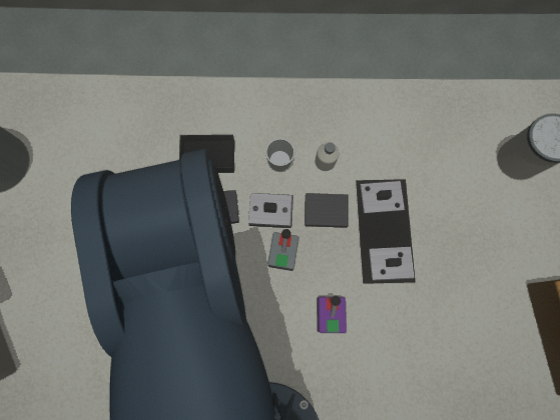

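View pics/rel1s.png

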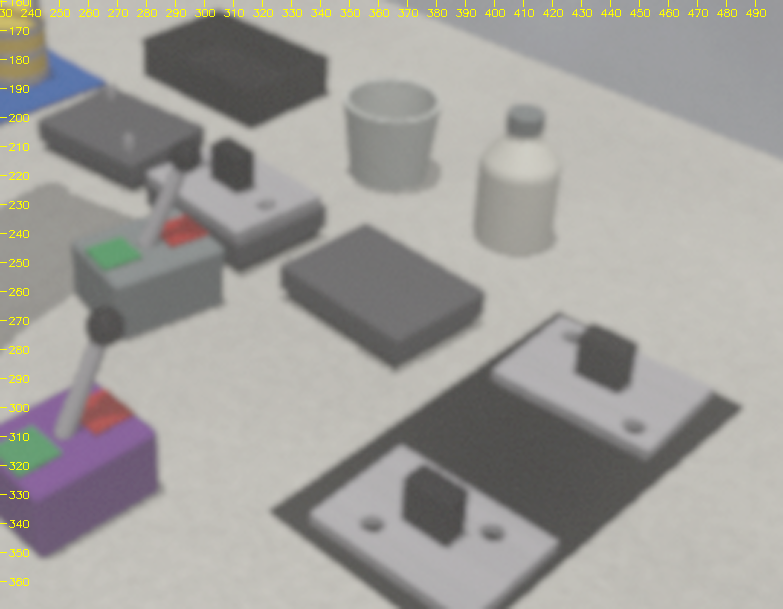

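plate_inline is flat on the middle base and the diagonal plate hasn't moved. Now the diagonal plate onto the left base.

```bash
python3 - <<'E'
from pl import *
import pickle
p=[.45,-.2,.3]; env.reach(p,pick(p,0))
pgrab([.6314,-.3102],5.6)
pover([.5895,.1508],6.6,.090)
env.sleep(.3); st()
s=env.grab_frame("side"); pickle.dump(s,open("f4.pkl","wb"))
crop(s,230,150,330,240,7.5,"ov2s",.6); cv2.imwrite("pics/ov2full.png",s["frame"])
from fit import holes,DI
print(holes(s,np.array([.5895,.1508,np.radians(6.6)]),DI,.090-.0366+.008)[0].round(1).tolist())
E
```

```text
at block hit=False t 49.6 p [ 0.6313 -0.3101  0.0398] F [ 0.  -0.4 -0.4] gap 0.5 j6 1.02
gripped t 49.9 p [ 0.6318 -0.3103  0.0405] F [ 0.6 -0.1  5.4] gap 0.225 j6 1.02
lifted t 51.3 p [ 0.631  -0.31    0.1986] F [-0.5 -1.1 -3.4] gap 0.223 j6 1.02
over t 54.6 p [0.59   0.1509 0.0908] F [-0.4 -0.2 -2.9] gap 0.22 j6 1.71
 t 54.9 p [0.5896 0.1509 0.0903] F [ 0.8  0.6 -2.9] gap 0.225 j6 1.71
[[266.5, 182.5], [272.2, 199.5]]
```

View pics/ov2s.png

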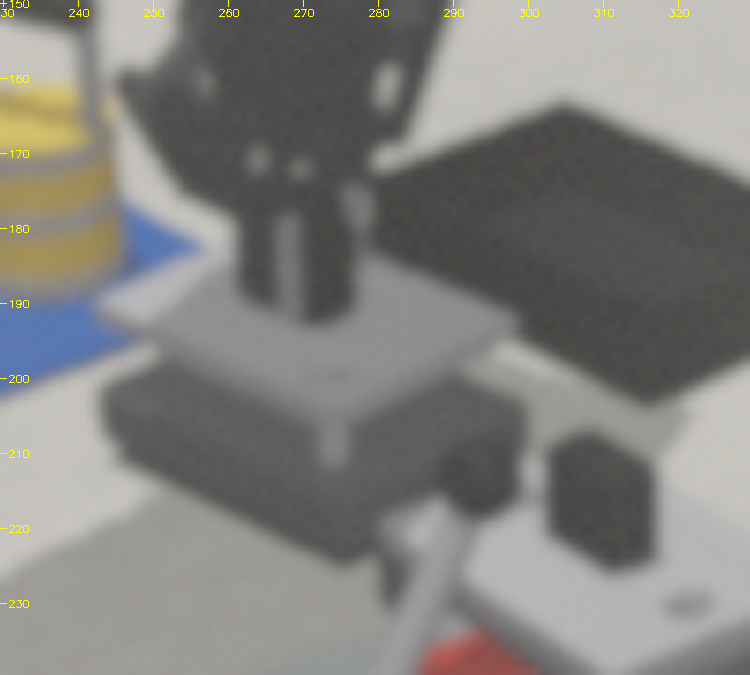

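View pics/ov2full.png

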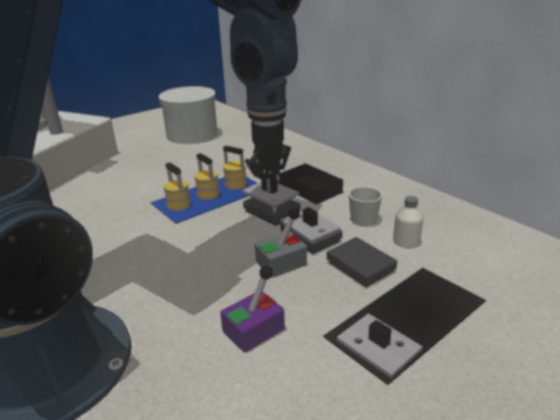

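The near hole, at about (273.5,199.8), is 1.3 px right of prediction and the pin is 1.5 px right, so they are aligned. Lowering.

```bash
python3 - <<'E'
from pl import *
import pickle
ok=lower([.5895,.1506]); print(ok)
if ok:
    env.grip(.45); env.sleep(.2)
    p=env.read_state()["tool_pos"]
    env.movel([p[0],p[1],.22],feed=.2)
    p=[.33,-.15,.3]; env.reach(p,pick(p,0)); st()
f=env.grab_frame("top");s=env.grab_frame("side"); pickle.dump((f,s),open("f5.pkl","wb"))
crop(f,110,140,350,280,3.3,"rel2",.6); crop(s,150,140,420,340,2.9,"rel2s",.6)
E
```

```text
off (0, 0) hit=True t 56.0 p [0.59   0.1508 0.0666] F [-1.3  0.4  6.5] gap 0.223 j6 1.71
True
 t 58.9 p [ 0.3306 -0.1498  0.2998] F [ 0.4  0.8 -1.2] gap 0.448 j6 1.14
```

View pics/rel2.png

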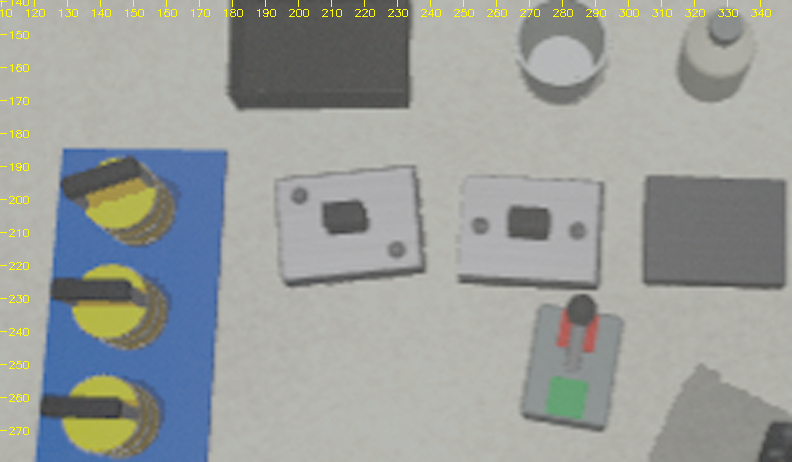

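View pics/rel2s.png

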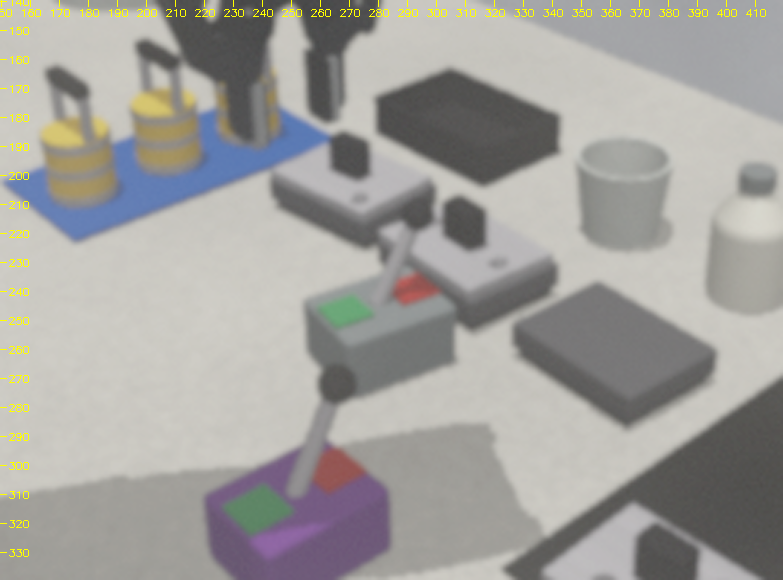

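Both plates are flat, with the pins showing in their holes at (200,199)/(229,215) and (254.5,208)/(284,209). The toggle is still off. Now I'll put it back on.

```bash
python3 - <<'E'
from r import *
import pickle
f,_=pickle.load(open("f5.pkl","rb"))
b=px2w(f,[(285.3,233)],.111)[0][:2]; print("ball",b)
a=np.radians(-8.6); u=np.array([np.cos(a),np.sin(a)]); b=(b+np.array([.5036,-.0389]))/2
p0=b+.041*u; p1=b-u*(.057-.023)
env.grip(0.0)
r=pick([*p0,.25],-8.6+90)
env.reach([*p0,.25],r)
print("tips",env.tcp_to_tips)
hit=env.movel([*p0,.121],feed=.15,threshold=8); st("low %s"%hit)
if not hit:
    env.movel([*p1,.121],feed=.08); st("pushed")
    env.movel([*p0,.121],feed=.2)
env.movel([*p0,.25],feed=.25)
p=[.30,.25,.3]; env.reach(p,pick(p,0)); st()
f=env.grab_frame("top");s=env.grab_frame("side")
cv2.imwrite("pics/fin.png",f["frame"]); crop(s,130,130,430,360,2.6,"fins",.6); crop(f,185,180,355,280,4.7,"finz",.6)
E
```

```text
ball [ 0.50479968 -0.03823908]
tips 0.025
low False t 61.5 p [ 0.5452 -0.0449  0.122 ] F [-0.1  0.8 -0.2] gap 0.0 j6 0.07
pushed t 62.6 p [ 0.471  -0.0336  0.121 ] F [ 1.3  0.3 -0. ] gap -0.001 j6 0.08
 t 65.2 p [0.3004 0.2497 0.2997] F [ 0.3  0.1 -0.3] gap 0.003 j6 -0.88
```

View pics/fin.png

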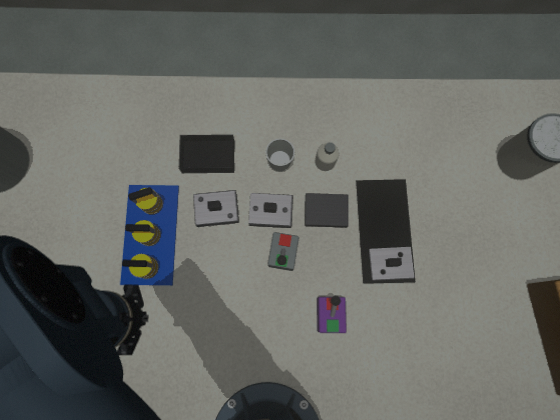

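View pics/fins.png

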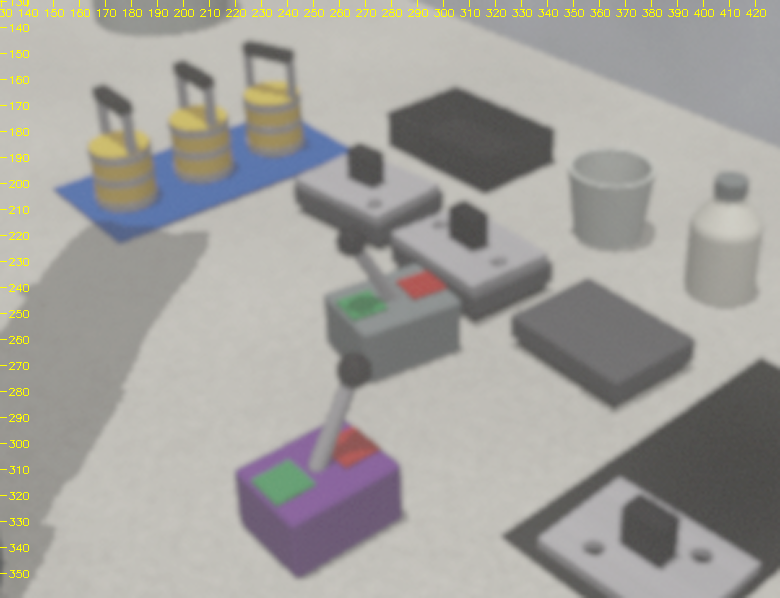

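View pics/finz.png

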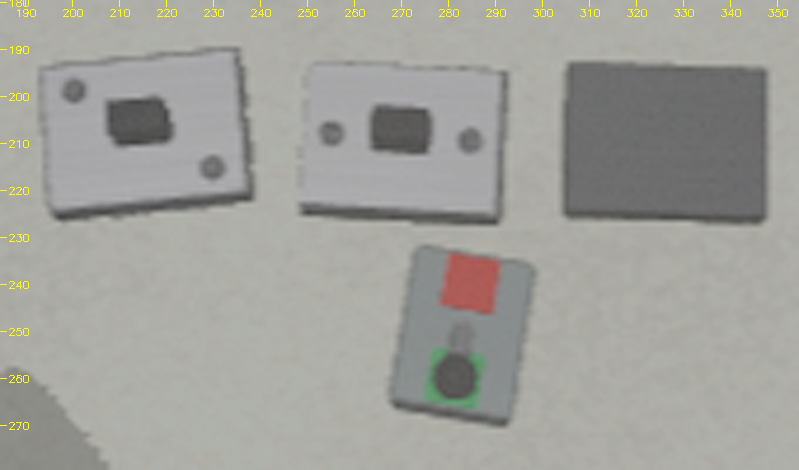

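The final views show the toggle on (ball at (282,260) over green), both plates seated with pins in their holes, three canisters upright on the mat, and plate_close still on its mat. The tray, cup, bottle and purple box are where they started. Handing in.

```bash
python3 - <<'E'
from plant import env
print(env.job_done())
E
```

```text
the job is handed in; nothing more can be done
None
```

The job is done and was handed in at about 65 s of the 208 s allowed.

- **Toggle:** I pushed it to off first. It showed as off in every later picture that had it in view, until I put it back to on at the end.
- **Canisters:** All three were lifted by their handles and now stand upright in a row on the blue mat.
- **Plates:** plate_inline is on base_inline and plate_diagonal is on base_diagonal. Each was lowered until it touched at tool height 0.0666 m, the height expected for fully down. The pins show in the holes and both plates look flat.
- **plate_close:** It was left on its mat and never touched.

The last top and side pictures show the toggle on green. The bottle, cup, tray and purple box are where they started, and the gripper is clear of everything. No check failed. The one disagreement was a steady offset of about 1.5 pixels in the side camera, which I allowed for when aligning the plates.

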